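# Open the touch-latch cupboard on the sharpening bench

## Robot

A 6-joint arm with a two-finger parallel gripper is mounted at the origin on the work surface. World frame = base frame: x ahead of the robot, y to its left, z up, the work surface at z = 0. Lengths are in m, angles in rad, forces in N, time in s.
With the tool pointing down it reaches from about 0.35 to 0.85 m from the base axis. Payload 8.1 kg.
Tool frame: the origin (TCP) lies at the very end of the fingers, on their centre line; the grasp point (between the pads) lies 19 mm behind it; z points along the fingers, y is the direction in which the jaws open and shut (so a half turn about z gives the same grasp; the last joint's range is limited). The gripper opens to 93 mm and grips with 3 to 60 N. Pads are 15 mm wide; open, the fingers measure 128 mm over their backs; the gripper's body (75 mm by 188 mm) begins 65 mm behind the grasp point.
Start: joints at [-1.269, 0.13, 1.488, -0, 1.523, -0.085], TCP at [0.226, -0.556, 0.219] pointing down, gripper open.
Joint ranges: [-2.96, 2.96], [-0.89, 2.26], [0.02, 2.5], [-1.34, 4.48], [0, 2.73], [-2.66, 2.66]. Speed limits (rad/s): [2.39, 2.39, 2.79, 3.14, 3.14, 3.14].

## Interface

Orientations are given as a rotation vector (axis times angle).
In Python, from plant import r, imaging gives the robot as it stands.
- The arm moves only by the shell command python3 -m pendant 'ROWS' [OPENING] [FORCE]. ROWS is JSON, a list of rows, each a list of 2 entries, a list of its own where there are three numbers: the shift along the tool's x, y, z in m, then the turn, a rotation vector about the tool's x, y, z in rad. A call has 1 to 8 rows; each row is the pose to reach, as a shift and turn from the pose commanded when the call began, along the tool's axes at that moment; what a row does not reach only later rows make up. A row lasts 1/10 s, in which the tool goes at most 50 mm and 8.59 degrees, less where a joint would pass 70% of its speed; a pose out of reach is approached as far as the arm can. A call with a gripper value outside its range is refused whole. OPENING is the finger opening in m, from 0 to 0.093, set as the call begins (- or left out, the last holds). The fingers move at their own pace and stop on an object; FORCE is the grip in N (left out, the last holds). Time passes only in rows, so rows that repeat a pose let the fingers close. It gives the time, the measured TCP pose, the force and the opening at its end, in the units of the state.
- r.read_state(): the state, without advancing time (a new reading comes with each control period).
- imaging.get_image(name): name is "scene" or "top" or "wrist"; returns a dict with "frame" (420x560x3 uint8, blue, green, red), "fovy" (degrees; the focal length in pixels is half the picture's height over the tangent of half this angle, whatever the lens; pixels are square), "cx", "cy" (the principal point, pixels), "rvec" (rotation vector, rad) and "tvec" (3), from world to camera coordinates, as OpenCV has them. Camera axes: x right, y down, z forward; pixel columns grow to the right and rows downward; lengths in m; the calibration is good to about 2 mm. A picture is of the moment at which its call begins. There is no depth.
- r.job_done(): hands the job in, once; it reports no verdict.
The state is a dict: "time": time; "joints": joint angles; "joint_velocities": joint speeds; "joint_torque": joint torques, N m; "ee_pos": TCP position; "tool_rot": TCP orientation; "force": force on the tool from outside, world axes, zero at the start; "torque": the same for the moment, N m; "finger_gap": finger opening in m.
Only numpy, scipy, OpenCV 4.12 (cv2) and the standard library are available. Lean on these libraries where they do the work, as an engineer would, in place of code of your own. Each camera call takes 0.05 s, during which the arm holds its last target. There are 200 camera calls.

## Task

Open the small handleless cupboard on the left of the sharpening bench: with the fingertips give its door a gentle push inwards near the free upright edge until the touch catch lets go, then take the fingers away so that the spring pops the door ajar by itself. After that put a fingertip behind the free edge and swing the door wide open, nearly square to the cupboard or beyond, and leave it standing open. Grip nothing, not even the door's edge, and neither move nor lift the things standing about on the bench.

Things in the scene. Friction and masses are not known exactly. Their poses are not given: they have to be found in the camera images.
- cupboard: Plywood bench-top cupboard fixed to the bench on the robot's left, 170 mm deep (its x), 210 wide (its y), 260 high, nothing on top. Origin at the centre of its underside, z up; its front with the door looks along its own -x, roughly to world -y. The carcass front is 85 mm from the origin; the shut door's inner face stands 6 mm before it.
- door (a joint): Angle of the one door, rad: 0 shut, grows as it opens, stop at 1.75. Plain panel without handle, 208 mm wide, 16 thick, 3 to 257 mm above the bench, hinged upright on the side nearer the robot. The hinge is a little stiff (0.15 N m): the door stays where it is left. Its spring pops it to about 0.35 (gap of 70 mm at the free edge) within about a second, no farther.
- door_press (a point): Point on the door's outer face, 28 mm in from the free edge, 32 mm below the door's top, 225 mm above the bench; moves with the door. Pushed here with 5 to 9 N the door gives; the catch lets go after about 3 mm (door at -0.015 rad) and stops end the travel at 5 mm (-0.028). Once released, the catch does not take hold again.
- door_edge (a point): Point on the free edge of the door, at the middle of its 16 mm thickness, 225 mm above the bench; moves with the door. Directly behind the door near this point is free space; the steel striker of the catch sticks out 36 mm behind the door only at 70 to 90 mm above the bench.
- door_hinge (a point): Point on the hinge axis, 225 mm above the bench, fixed to the cupboard. The axis runs along the edge of the door's inner face, so the door's inner face lies in a plane through this axis, 8 mm behind the plane through door_edge.
- paste_jar: Bystander: squat aluminium jar, 60 mm across, 55 mm high, standing near the swing of the door. Origin at the centre of its foot.
- spray_can: Bystander: grey spray can, 54 mm across, 165 mm high, standing beyond the free edge. Origin at the centre of its foot.
- whetstone: Bystander: reddish whetstone in a black holder, 210 x 75 x 38 mm, in front of the cupboard. Origin at the centre of its underside, long along its x.
- wide_chisel: Bystander: chisel lying flat, wooden handle, 260 mm long over all, 29 mm high. Origin on the bench at the middle of its length, blade towards its +x.
- brush: Bystander: bench brush, 150 x 28 x 43 mm. Origin on the bench under its middle.
- mug: Bystander: white mug, 80 mm across, 92 mm high, handle on its +y. Origin at the centre of its foot.
- oil_bottle: Bystander: white oil bottle with a pointed spout, 52 mm across, 145 mm high. Origin at the centre of its foot.

How it is judged:
On the way, in this order (a step that is already met when the one before it is completed fails the run):
1. the shut door is pushed in on its catch by the fingers (value of joint door below -0.01 rad and contact force between the fingers and door above 0.5 N), for 0.02 s.
2. the door has sprung ajar and the fingers are off it (value of joint door between 0.25 and 0.6 rad and contact force between the fingers and door below 0.2 N), for 0.2 s.
At the end, for the whole second after the job is handed in: The door stands open by 1.2 rad (69 degrees) or more and is at rest, and each of the seven loose things is within 20 mm of where it started (value of joint door above 1.2 rad and velocity of joint door between -0.05 and 0.05 rad/s and distance of each of paste_jar, spray_can, whetstone, wide_chisel, brush, mug, oil_bottle from where it was at the start of the episode below 0.02 m); the robot touches nothing.
It fails at once if a loose thing of the bench is moved or lifted by more than 20 mm (distance of any of paste_jar, spray_can, whetstone, wide_chisel, brush, mug, oil_bottle from where it was at the start of the episode above 0.02 m).
It fails at once if the door is gripped: fingers squeeze its inner and outer faces at once (over 3 N on both) (contact force between the fingers and door_c0 above 3 N and contact force between the fingers and door_c1 above 3 N).
It fails at once if the door is rammed (over 80 N) (contact force between the fingers and door above 80 N).
It also fails if it takes over 51 s, if anything falls off the work surface, if the arm or the gripper's body presses on something with over 40 N, if the wrist force passes 120 N, or if a joint passes its speed limit or range.

## Working session

There is one attempt and no reset: what is moved stays moved. The work goes in short steps, Python scripts to look and compute and a shell command to move; the robot and the scene stay as the last step left them, time stands still between calls to the robot, and variables do not carry over. Pictures are saved under pics/ and viewed, on a budget of 10 in all, crops included, one or two more only if the job needs it, and the job is handed in when it is done.

```bash
ls; mkdir -p pics
python3 - <<'E'
from plant import r, imaging
import cv2,pickle
s=r.read_state();print(s)
d={}
for n in("scene","top","wrist"):
    i=imaging.get_image(n);d[n]=i;cv2.imwrite(f"pics/{n}0.png",i["frame"]);print(n,i["fovy"],i["cx"],i["cy"],i["rvec"],i["tvec"])
pickle.dump(d,open("im0.pkl","wb"))
E
```

```text
pics
{'time': 0.0, 'joints': array([-1.26943575e+00,  1.31146381e-01,  1.48925953e+00, -1.49301822e-05,
        1.52301284e+00, -8.54207662e-02]), 'joint_velocities': array([ 0.00135958,  0.00118303, -0.00069698,  0.0009351 , -0.00120127,
        0.00105656]), 'joint_torque': array([-6.15497993e-04, -5.59838676e+01, -4.91765249e+01,  7.69159477e-02,
        3.58450657e-02, -1.73547960e-04]), 'ee_pos': array([ 0.22616063, -0.55513155,  0.21760713]), 'tool_rot': array([-3.08124754e+00, -6.03427213e-01,  3.32197914e-04]), 'force': array([-0.02363295,  0.54159891,  0.4494906 ]), 'torque': array([-0.01666611, -0.02351357,  0.020104  ]), 'finger_gap': 0.09304237158308878}
scene 54.738075097595846 278.1915110902272 212.63934072519098 [ 2.16104264  1.56785832 -0.45776612] [-0.20997731 -0.39516671  1.50511281]
top 45.650399002989076 280.4450299898812 209.22556746678572 [ 2.1692487  -2.05476254  0.20728509] [-0.01822045  0.59546953  1.31450624]
wrist 64.89563443060004 282.32154307119146 211.64535198910983 [-2.42285721  1.62902501  0.21612119] [-0.598448   -0.03027491  0.39076787]
```

View pics/scene0.png

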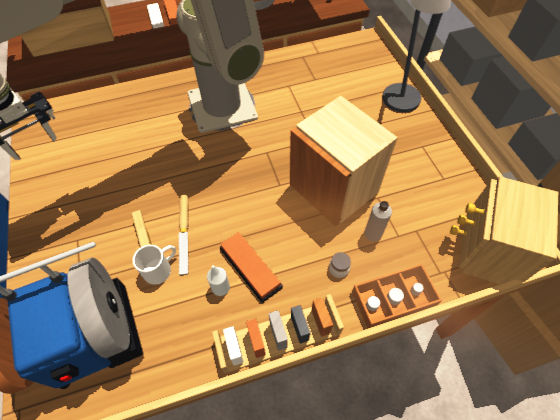

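View pics/top0.png

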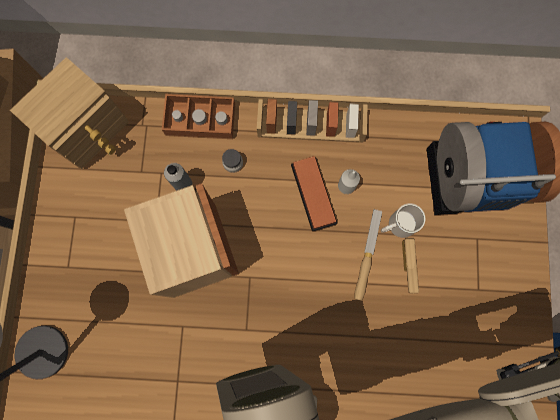

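The scene view shows the cupboard top at about (291–395, 98–180), with the door on its left face. In the top view the cupboard top spans about (125–230, 187–293), with the reddish door strip on its right from (205,188) to (235,270). The can is at (175,175) and the jar at (232,160). Next I'll zoom in to get the corners.

Run:
```python
import cv2,numpy as np
a=cv2.imread("pics/top0.png")[140:310,110:270];b=cv2.imread("pics/scene0.png")[85:285,270:410]
a=cv2.resize(a,None,fx=3,fy=3,interpolation=cv2.INTER_CUBIC);b=cv2.resize(b,None,fx=2.5,fy=2.5,interpolation=cv2.INTER_CUBIC)
c=np.zeros((510,840,3),np.uint8);c[:510,:480]=a;c[:500,485:835]=b
cv2.imwrite("pics/crop.png",c[:,:800] if 0 else cv2.resize(c,(800,486)))
```

```text
(no output)
```

View pics/crop.png

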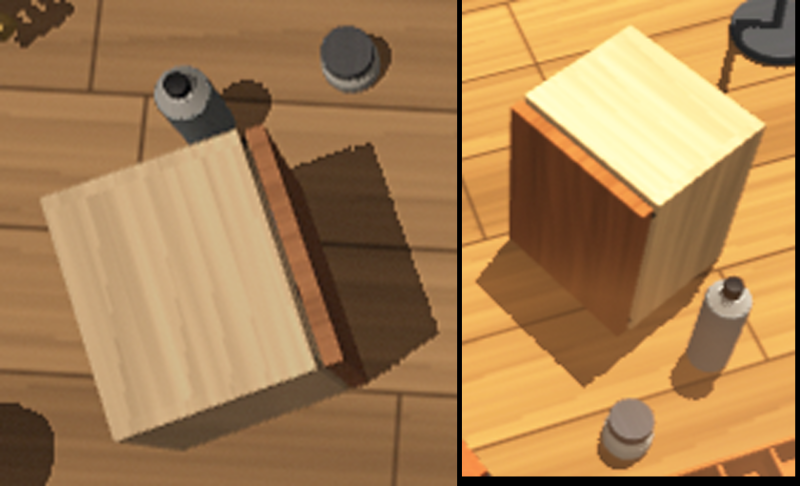

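```bash
cat > h.py <<'E'
import cv2,numpy as np,pickle
def P(i):
    f=210/np.tan(np.radians(i["fovy"])/2);K=np.array([[f,0,i["cx"]],[0,f,i["cy"]],[0,0,1]])
    R=cv2.Rodrigues(np.array(i["rvec"],float))[0];return K,R,np.array(i["tvec"],float)
def ray(i,uv,z):
    K,R,t=P(i);d=R.T@np.linalg.inv(K)@np.array([*uv,1.]);c=-R.T@t;return c+d*(z-c[2])/d[2]
def proj(i,X):
    K,R,t=P(i);p=K@(R@np.array(X)+t);return p[:2]/p[2]
E
python3 - <<'E'
from h import *
np.set_printoptions(precision=4,suppress=True)
d=pickle.load(open("im0.pkl","rb"));t,s=d["top"],d["scene"]
C={"bf":[(124.4,210),(396.9,137.9)],"ff":[(193,185.9),(353.2,172.4)],"fh":[(221.7,269.5),(296.9,126.2)],"bh":[(150.6,294),(340.6,96.3)]}
q=[]
for k,(a,b) in C.items():
    A,B=ray(t,a,.26),ray(s,b,.26);q.append((A+B)/2);print(k,A[:2],B[:2])
for k,(a,b) in {"door of":[(203.1,184.5),(349.8,175.7)],"door oh":[(230,266.4),(291.5,130.4)]}.items(): print(k,ray(t,a,.257)[:2],ray(s,b,.257)[:2])
# local corners: x deep, front=-x ; hinge side nearer robot
q=np.array(q)[:,:2];L=np.array([[.085,-.105],[-.085,-.105],[-.085,.105],[.085,.105]])*1.0
for sg in (1,-1):
    l=L*[1,sg];lc=l-l.mean(0);qc=q-q.mean(0)
    th=np.arctan2((lc[:,0]*qc[:,1]-lc[:,1]*qc[:,0]).sum(),(lc*qc).sum());R=np.array([[np.cos(th),-np.sin(th)],[np.sin(th),np.cos(th)]])
    res=qc-lc@R.T
    print(sg,th,q.mean(0),res)
    if abs(res).max()<.02:
        o=q.mean(0)
        f=lambda x,y:o+R@np.array([x,sg*y])
        print("hinge",f(-.091,.104),"edge",f(-.099,-.104),"press",f(-.107,-.076),"xhat",R[:,0])
        for n,p in dict(hinge=f(-.091,.104),edge=f(-.099,-.104)).items():print(n,proj(t,[*p,.257]),proj(s,[*p,.257]))
print("jar top/ can top", [ray(t,u,h)[:2] for u,h in [((232,158.5),.055),((172.5,170),.165)]],[ray(s,u,h)[:2] for u,h in [((341.5,259),.055),((385,206),.165)]])
print("stone",[ray(t,u,.038)[:2] for u in [(292,161),(314,156),(336,222),(313,229)]],"bottle tip",ray(t,(348,172),.145),ray(s,(215,267),.145))
print("chisel",[ray(t,u,.02)[:2] for u in [(378,210),(360,299)]])
print("handletip brush",[ray(t,u,.04)[:2] for u in [(409,240),(412,292)]])
E
```

```text
bf [0.5332 0.3772] [0.5378 0.3806]
ff [0.5999 0.2217] [0.6061 0.2264]
fh [0.4069 0.1385] [0.4143 0.1444]
bh [0.3429 0.2952] [0.3458 0.2999]
door of [0.6054 0.1986] [0.6109 0.2156]
door oh [0.4152 0.1203] [0.4214 0.1266]
1 1.9756723594350558 [0.4734 0.2605] [[-0.0009 -0.0011]
 [-0.0004  0.0003]
 [ 0.0003  0.0004]
 [ 0.001   0.0003]]
hinge [0.4136 0.1359] edge [0.6079 0.2105] press [0.5854 0.1921] xhat [-0.3939  0.9192]
hinge [223.2017 266.7275] [293.8236 127.5426]
edge [198.2315 183.195 ] [347.4231 175.3241]
-1 -1.1707658648638106 [0.4734 0.2605] [[-0.0677  0.1558]
 [ 0.066  -0.1556]
 [ 0.067  -0.1565]
 [-0.0654  0.1562]]
jar top/ can top [array([0.7353, 0.1587]), array([0.6624, 0.2968])] [array([0.736 , 0.1673]), array([0.6729, 0.3033])]
stone [array([ 0.7423, -0.011 ]), array([ 0.7606, -0.0732]), array([ 0.5722, -0.1422]), array([ 0.549, -0.079])] bottle tip [ 0.6873 -0.1584  0.145 ] [ 0.6933 -0.1657  0.145 ]
chisel [array([ 0.6165, -0.2619]), array([ 0.3652, -0.2165])]
handletip brush [array([ 0.5323, -0.3449]), array([ 0.3908, -0.3534])]
```

Both views agree to about 5 mm, and the rectangle fit residual is about 1 mm. The tool's x axis already lies along the door and its y axis points out of it, so I'll keep that orientation. I'll close the fingers, lift and travel over.

```bash
python3 -m pendant '[[[0,0,-0.045],[0,0,0]],[[0,0,-0.08],[0,0,0]],[[0.035,-0.028,-0.08],[0,0,0]],[[0.07,-0.056,-0.08],[0,0,0]],[[0.105,-0.083,-0.08],[0,0,0]],[[0.14,-0.111,-0.08],[0,0,0]],[[0.175,-0.139,-0.08],[0,0,0]],[[0.21,-0.167,-0.08],[0,0,0]]]' 0 10
python3 -m pendant '[[[0.036,-0.028,0],[0,0,0]],[[0.072,-0.057,0],[0,0,0]],[[0.108,-0.086,0],[0,0,0]],[[0.144,-0.114,0],[0,0,0]],[[0.18,-0.143,0],[0,0,0]],[[0.216,-0.171,0],[0,0,0]],[[0.252,-0.2,0],[0,0,0]],[[0.288,-0.23,0],[0,0,0]]]'
```

```text
time: 0.95
ee_pos: [0.3582, -0.3201, 0.2984]
tool_rot: [-3.083, -0.603, 0.0]
force: [0.1, -0.5, -0.4]
finger_gap: 0.0338
time: 1.75
ee_pos: [0.5383, 0.0017, 0.2984]
tool_rot: [3.083, 0.604, -0.0]
force: [1.1, -1.3, 0.4]
finger_gap: 0.0003
```

```bash
python3 -m pendant '[[[0.03,-0.022,0],[0,0,0]],[[0.06,-0.045,0],[0,0,0]],[[0.09,-0.068,0.0],[0,0,0]],[[0.117,-0.09,0.0],[0,0,0]],[[0.117,-0.09,0.035],[0,0,0]],[[0.117,-0.09,0.075],[0,0,0]],[[0.117,-0.09,0.075],[0,0,0]],[[0.117,-0.09,0.075],[0,0,0]]]'
python3 - <<'E'
from plant import imaging
import cv2,numpy as np
c=[]
for n in("scene","top"):
    f=imaging.get_image(n)["frame"];c.append(f)
a=cv2.resize(c[0][60:270,240:440],None,fx=2,fy=2,interpolation=2);b=cv2.resize(c[1][120:330,110:310],None,fx=2,fy=2,interpolation=2)
cv2.imwrite("pics/p1.png",np.hstack([a,b]))
E
```

```text
time: 2.55
ee_pos: [0.6114, 0.1272, 0.2232]
tool_rot: [-3.083, -0.604, 0.004]
force: [1.2, -0.2, 1.4]
finger_gap: 0.0003
```

View pics/p1.png

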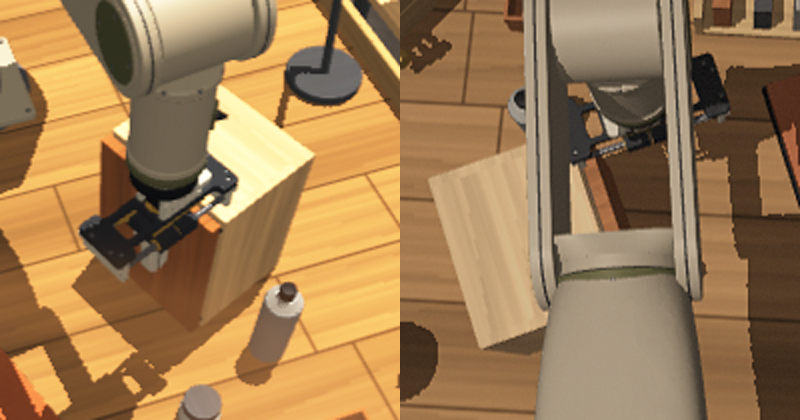

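The fingers are in front of the door near its free edge (left half: hand about (150,250), door edge (215,225)). The arm is clear of the cupboard. Now I'll approach slowly.

```bash
python3 -m pendant '[[[0,-0.02,0],[0,0,0]],[[0,-0.036,0],[0,0,0]],[[0,-0.04,0],[0,0,0]],[[0,-0.042,0],[0,0,0]],[[0,-0.042,0],[0,0,0]],[[0,-0.042,0],[0,0,0]]]'
python3 -m pendant '[[[0,-0.001,0],[0,0,0]],[[0,-0.002,0],[0,0,0]],[[0,-0.003,0],[0,0,0]],[[0,-0.004,0],[0,0,0]],[[0,-0.004,0],[0,0,0]]]'
```

```text
time: 3.25
ee_pos: [0.5965, 0.1658, 0.2237]
tool_rot: [3.083, 0.603, 0.0]
force: [-0.1, -0.5, -0.0]
finger_gap: 0.0002
time: 3.75
ee_pos: [0.5948, 0.17, 0.2236]
tool_rot: [-3.083, -0.604, 0.0]
force: [-0.0, 0.7, 0.7]
finger_gap: 0.0006
```

```bash
python3 -m pendant '[[[0,-0.001,0],[0,0,0]],[[0,-0.002,0],[0,0,0]],[[0,-0.003,0],[0,0,0]],[[0,-0.003,0],[0,0,0]]]'
```

```text
time: 4.15
ee_pos: [0.5937, 0.1729, 0.2236]
tool_rot: [-3.083, -0.604, 0.0]
force: [0.0, 0.3, 0.2]
finger_gap: 0.0008
```

```bash
python3 -m pendant '[[[0,-0.001,0],[0,0,0]],[[0,-0.002,0],[0,0,0]],[[0,-0.003,0],[0,0,0]],[[0,-0.003,0],[0,0,0]]]'
```

```text
time: 4.55
ee_pos: [0.5925, 0.1757, 0.2237]
tool_rot: [-3.083, -0.604, 0.0]
force: [0.4, 0.5, -0.2]
finger_gap: 0.001
```

```bash
python3 -m pendant '[[[0,-0.001,0],[0,0,0]],[[0,-0.002,0],[0,0,0]],[[0,-0.002,0],[0,0,0]]]'
```

```text
time: 4.85
ee_pos: [0.5918, 0.1775, 0.2236]
tool_rot: [-3.083, -0.604, 0.0]
force: [0.1, 0.0, -0.2]
finger_gap: 0.0005
```

```bash
python3 -m pendant '[[[0,-0.001,0],[0,0,0]],[[0,-0.002,0],[0,0,0]],[[0,-0.002,0],[0,0,0]]]'
```

```text
time: 5.15
ee_pos: [0.5915, 0.1783, 0.2237]
tool_rot: [3.082, 0.602, 0.001]
force: [1.9, -4.6, -0.0]
finger_gap: 0.0006
```

Contact at about 5 N. I'll push on gently.

```bash
python3 -m pendant '[[[0,-0.001,0],[0,0,0]],[[0,-0.002,0],[0,0,0]],[[0,-0.002,0],[0,0,0]]]'
```

```text
time: 5.45
ee_pos: [0.591, 0.1797, 0.2237]
tool_rot: [3.081, 0.602, 0.001]
force: [3.2, -5.4, -0.8]
finger_gap: 0.0005
```

```bash
python3 -m pendant '[[[0,-0.001,0],[0,0,0]],[[0,-0.0015,0],[0,0,0]],[[0,-0.0015,0],[0,0,0]]]'
```

```text
time: 5.75
ee_pos: [0.5907, 0.1807, 0.2237]
tool_rot: [3.081, 0.601, 0.002]
force: [5.1, -7.1, -0.5]
finger_gap: 0.0001
```

```bash
python3 -m pendant '[[[0,-0.001,0],[0,0,0]],[[0,-0.0015,0],[0,0,0]],[[0,-0.0015,0],[0,0,0]]]'
```

```text
time: 6.05
ee_pos: [0.5902, 0.1821, 0.2237]
tool_rot: [3.081, 0.601, 0.002]
force: [4.2, -6.8, -1.3]
finger_gap: 0.0004
```

```bash
python3 -m pendant '[[[0,-0.001,0],[0,0,0]],[[0,-0.0015,0],[0,0,0]],[[0,-0.0015,0],[0,0,0]]]'
```

```text
time: 6.35
ee_pos: [0.5899, 0.1827, 0.2237]
tool_rot: [3.08, 0.6, 0.002]
force: [6.1, -10.6, -2.5]
finger_gap: 0.0003
```

The door has travelled about 5 mm and the force is rising, so the stop is reached. I'll withdraw well clear (the door comes out 70 mm), wait for the pop and look.

```bash
python3 -m pendant '[[[0,0.03,0],[0,0,0]],[[0,0.08,0],[0,0,0]],[[0,0.13,0],[0,0,0]],[[0,0.13,0],[0,0,0]],[[0,0.13,-0.05],[0,0,0]],[[0,0.13,-0.1],[0,0,0]],[[0,0.13,-0.1],[0,0,0]],[[0,0.13,-0.1],[0,0,0]]]'
python3 -m pendant '[[[0.04,0,0],[0,0,0]],[[0.08,0,0],[0,0,0]],[[0.08,0,0],[0,0,0]],[[0.08,0,0],[0,0,0]],[[0.08,0,0],[0,0,0]],[[0.08,0,0],[0,0,0]]]'
python3 - <<'E'
from plant import imaging
import cv2,numpy as np,pickle
c={n:imaging.get_image(n) for n in("scene","top")}
pickle.dump(c,open("im1.pkl","wb"))
a=cv2.resize(c["scene"]["frame"][60:270,240:440],None,fx=2,fy=2,interpolation=2);b=cv2.resize(c["top"]["frame"][120:330,110:310],None,fx=2,fy=2,interpolation=2)
cv2.imwrite("pics/p2.png",np.hstack([a,b]))
E
```

```text
time: 7.15
ee_pos: [0.6385, 0.0655, 0.3261]
tool_rot: [3.083, 0.604, 0.007]
force: [0.0, 0.1, -0.9]
finger_gap: 0.0007
time: 7.75
ee_pos: [0.7111, 0.0948, 0.3251]
tool_rot: [3.083, 0.603, 0.003]
force: [-0.8, 0.5, 0.1]
finger_gap: 0.0003
```

View pics/p2.png

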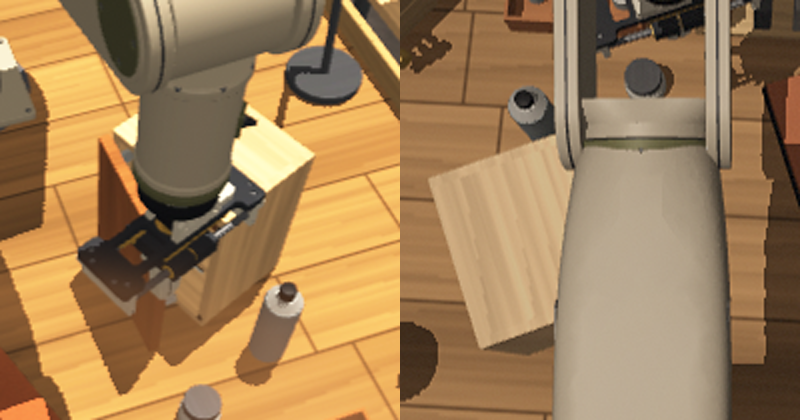

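The door stands ajar (left half, free lower corner about (150,360), so scene pixel (315,240)). I'll work out the angle.

Run:
```python
from h import *
s=pickle.load(open("im1.pkl","rb"))["scene"]
H=np.array([.4136,.1359]);
for a in(.25,.3,.35,.4,.45,.5):
    ang=.4049-a;e=np.array([np.cos(ang),np.sin(ang)]);n=np.array([e[1],-e[0]])
    print(a,proj(s,[*(H+.208*e+.016*n),.003]).round(1),proj(s,[*(H+.208*e),.003]).round(1),"edge",(H+.208*e+.008*n).round(4),"inner",(H+.208*e).round(4))
```

```text
0.25 [320.  234.7] [324.7 232.5] edge [0.6203 0.1601] inner [0.6191 0.168 ]
0.3 [316.8 235.8] [321.6 233.8] edge [0.6213 0.1497] inner [0.6205 0.1577]
0.35 [313.6 236.7] [318.5 235. ] edge [0.6217 0.1393] inner [0.6213 0.1473]
0.4 [310.2 237.6] [315.3 236.1] edge [0.6216 0.1289] inner [0.6216 0.1369]
0.45 [306.8 238.3] [312. 237.] edge [0.621  0.1185] inner [0.6214 0.1265]
0.5 [303.4 238.8] [308.6 237.7] edge [0.6199 0.1082] inner [0.6207 0.1161]
```

The door is at about 0.35 rad. I'll go over the gap behind the free edge, then descend between door and carcass.

```bash
python3 -m pendant '[[[-0.022,-0.041,0],[0,0,0]],[[-0.044,-0.082,0],[0,0,0]],[[-0.066,-0.123,0],[0,0,0]],[[-0.066,-0.123,0],[0,0,0]],[[-0.066,-0.123,0],[0,0,0]],[[-0.066,-0.123,0.025],[0,0,0]],[[-0.066,-0.123,0.05],[0,0,0]],[[-0.066,-0.123,0.055],[0,0,0]]]'
python3 - <<'E'
from plant import imaging
import cv2,numpy as np,pickle
c={n:imaging.get_image(n) for n in("scene","wrist")}
a=cv2.resize(c["scene"]["frame"][60:270,240:440],None,fx=1.9,fy=2,interpolation=2);b=c["wrist"]["frame"]
cv2.imwrite("pics/p3.png",np.hstack([a,b[:,80:500]]))
E
```

```text
time: 8.65
ee_pos: [0.6037, 0.1824, 0.2654]
tool_rot: [3.083, 0.601, -0.007]
force: [-0.2, 0.1, 0.1]
finger_gap: 0.0003
```

View pics/p3.png

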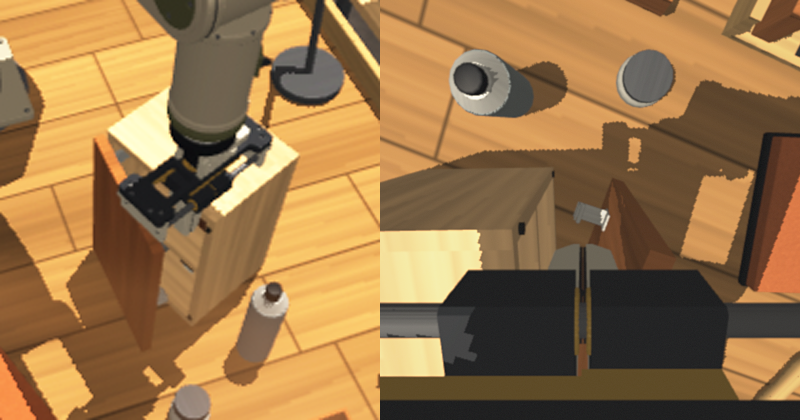

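In the wrist view the closed fingertips (583,250) lie between the carcass corner (553,175) and the door's free edge (615,180), over free space. I'll descend.

```bash
python3 -m pendant '[[[0,0,0.015],[0,0,0]],[[0,0,0.03],[0,0,0]],[[0,0,0.043],[0,0,0]],[[0,0,0.043],[0,0,0]]]'
python3 - <<'E'
import numpy as np
from plant import r
s=r.read_state();p=s["ee_pos"][:2];print(s["ee_pos"],s["force"])
H=np.array([.4136,.1359]);v=p-H;rad=np.hypot(*v);ph=np.arctan2(v[1],v[0]);print(rad,ph)
X=np.array([.925,.377]);Y=np.array([.377,-.925])
for a in np.arange(0,1.71,.1):
    q=H+.19*np.array([np.cos(ph-a),np.sin(ph-a)])-p;print(a.round(2),(q@X).round(3),(q@Y).round(3))
E
```

```text
time: 9.15
ee_pos: [0.6028, 0.1837, 0.2223]
tool_rot: [3.083, 0.604, -0.007]
force: [-0.9, -1.4, -0.1]
finger_gap: 0.0004
[0.60279346 0.18369353 0.22227123] [-0.85332844 -1.35049715 -0.11897001]
0.19513683887327815 0.24744044879691598
0.0 -0.005 -0.001
0.1 -0.009 0.018
0.2 -0.014 0.036
0.3 -0.021 0.054
0.4 -0.03 0.07
0.5 -0.041 0.086
0.6 -0.053 0.101
0.7 -0.066 0.114
0.8 -0.081 0.126
0.9 -0.097 0.137
1.0 -0.114 0.145
1.1 -0.131 0.152
1.2 -0.15 0.158
1.3 -0.168 0.161
1.4 -0.187 0.163
1.5 -0.206 0.162
1.6 -0.225 0.16
1.7 -0.243 0.156
```

```bash
python3 -m pendant '[[[-0.006,0.008,0],[0,0,0]],[[-0.009,0.018,0],[0,0,0]],[[-0.011,0.027,0],[0,0,0]],[[-0.014,0.036,0],[0,0,0]],[[-0.018,0.045,0],[0,0,0]],[[-0.021,0.054,0],[0,0,0]],[[-0.026,0.062,0],[0,0,0]],[[-0.03,0.07,0],[0,0,0]]]'
```

```text
time: 9.95
ee_pos: [0.6027, 0.107, 0.2257]
tool_rot: [-3.083, -0.604, 0.0]
force: [-1.1, 0.7, 0.4]
finger_gap: 0.0004
```

```bash
python3 -m pendant '[[[-0.005,0.008,0],[0,0,0]],[[-0.011,0.016,0],[0,0,0]],[[-0.017,0.024,0],[0,0,0]],[[-0.023,0.031,0],[0,0,0]],[[-0.029,0.038,0],[0,0,0]],[[-0.036,0.044,0],[0,0,0]],[[-0.043,0.05,0],[0,0,0]],[[-0.051,0.056,0],[0,0,0]]]'
```

```text
time: 10.75
ee_pos: [0.5764, 0.0361, 0.2256]
tool_rot: [3.083, 0.604, 0.0]
force: [0.6, 0.4, -0.2]
finger_gap: 0.0006
```

```bash
python3 -m pendant '[[[-0.008,0.006,0],[0,0,0]],[[-0.016,0.011,0],[0,0,0]],[[-0.024,0.015,0],[0,0,0]],[[-0.033,0.019,0],[0,0,0]],[[-0.042,0.023,0],[0,0,0]],[[-0.05,0.026,0],[0,0,0]],[[-0.06,0.029,0],[0,0,0]],[[-0.069,0.032,0],[0,0,0]]]'; python3 -m pendant '[[[-0.009,0.002,0],[0,0,0]],[[-0.018,0.003,0],[0,0,0]],[[-0.028,0.004,0],[0,0,0]],[[-0.037,0.005,0],[0,0,0]],[[-0.037,0.005,0],[0,0,0]]]'
python3 - <<'E'
from plant import imaging
import cv2,numpy as np,pickle
c={n:imaging.get_image(n) for n in("scene","wrist")}
a=c["scene"]["frame"][60:340,180:440];a=cv2.resize(a,(380,420),interpolation=2);b=c["wrist"]["frame"]
cv2.imwrite("pics/p4.png",np.hstack([a,b[:,80:500]]))
E
```

```text
time: 11.55
ee_pos: [0.5243, -0.0194, 0.2257]
tool_rot: [3.083, 0.604, 0.0]
force: [1.0, 1.1, -1.3]
finger_gap: 0.0006
time: 12.05
ee_pos: [0.4917, -0.038, 0.2258]
tool_rot: [3.083, 0.603, -0.0]
force: [0.7, -0.9, 0.1]
finger_gap: 0.0005
```

View pics/p4.png

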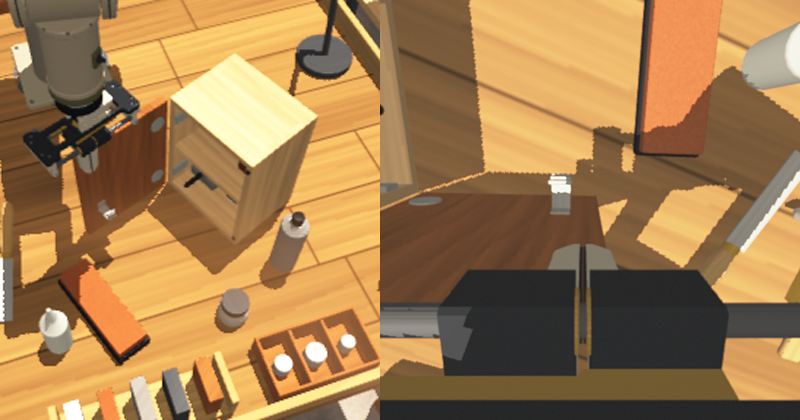

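The door stands about square to the cupboard (left half: door (80–168, 100–230)), with the fingers on its inner side and the bystanders where they were. I'll back the fingers off, lift and check.

```bash
python3 -m pendant '[[[0.015,0,0],[0,0,0]],[[0.04,0,0],[0,0,0]],[[0.05,0,0],[0,0,0]],[[0.05,0,0],[0,0,0]],[[0.05,0,-0.04],[0,0,0]],[[0.05,0,-0.08],[0,0,0]],[[0.05,0,-0.12],[0,0,0]],[[0.05,0,-0.12],[0,0,0]]]'
python3 -m pendant '[[[0,0.05,0],[0,0,0]],[[0,0.1,0],[0,0,0]],[[0,0.15,0],[0,0,0]],[[0,0.2,0],[0,0,0]],[[-0.04,0.23,0],[0,0,0]],[[-0.07,0.26,0],[0,0,0]],[[-0.07,0.26,0],[0,0,0]],[[-0.07,0.26,0],[0,0,0]]]'
python3 - <<'E'
from plant import imaging
import cv2,numpy as np,pickle
c={n:imaging.get_image(n) for n in("scene","top")}
pickle.dump(c,open("im2.pkl","wb"))
cv2.imwrite("pics/p5.png",np.hstack([cv2.resize(c["scene"]["frame"][60:340,180:440],(390,420),interpolation=2),cv2.resize(c["top"]["frame"][100:330,100:320],(401,420),interpolation=2)]))
o=pickle.load(open("im0.pkl","rb"))
E
```

```text
time: 12.95
ee_pos: [0.5404, -0.0191, 0.3528]
tool_rot: [3.08, 0.603, 0.015]
force: [-0.1, 0.4, 0.3]
finger_gap: 0.0005
time: 13.75
ee_pos: [0.5711, -0.2867, 0.3449]
tool_rot: [-3.083, -0.6, 0.001]
force: [0.7, -0.1, 0.2]
finger_gap: 0.0001
```

View pics/p5.png

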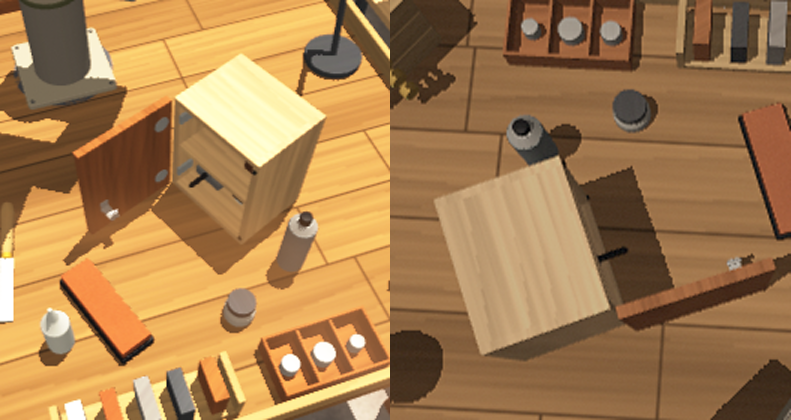

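The door stands about 90° open. In the top view it runs from (617,318) to (773,265), roughly perpendicular to the carcass front. The robot is clear, and the can, jar, stone and bottle look unmoved.

```bash
python3 -c "
from plant import r
print(r.read_state()['force']);print(r.job_done())"
```

```text
[0.28652518 0.76871182 0.75896503]
the job is handed in; nothing more can be done
None
```

The cupboard door is open, about square to the cupboard, and the job was handed in at about 14 s of robot time. No verdict was reported.

- **Push:** With the fingers closed I pushed the door near its free edge about 5 mm, until the force rose to about 12 N. That was slightly over the 5–9 N given, because I pushed on to the end stop. I then withdrew, and the next picture showed the door ajar at about 0.35 rad.
- **Swing:** I lowered the closed fingertips between the free edge and the carcass, and swung the door open with contact forces of 1–2 N. Then I backed off and lifted clear. The fingers stayed closed throughout and gripped nothing.
- **Last checks:** In the final pictures the door is at about 90° (roughly 1.5 rad, read by eye). The arm is clear, with only about 1 N of residual force reading. The can, jar, whetstone and oil bottle look unmoved; I compared them by eye and did not measure them.
- **Not checked:** I did not check the chisel, brush and mug in the final pictures. The tool passed well above them. I also did not measure the door's angle or speed after releasing it beyond that last picture.

The two camera views disagreed by about 5 mm on the cupboard's position. The push made contact about 2 mm later than I had predicted, which did not matter because I closed in on force.

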